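Wind the screw jack up to the red mark

ROBOT

A 6-joint arm with a two-finger parallel gripper is mounted at the origin on a cart in front of the work surface, level with it; the furniture and walls round the work are solid. World frame = base frame: x ahead of the robot, y to its left, z up, the work surface at z = 0. Lengths are in m, angles in rad, forces in N, time in s.
With the tool pointing down it reaches from about 0.325 to 0.9 m from the base axis. Payload 6.1 kg.
Tool frame: the origin (TCP) lies between the finger pads; the fingertips stand bot.tip_extent ahead of it and the grasp point (between the pads) lies 5 mm behind it (bot.tip_extent is the distance from the TCP to the fingertips, in m); z points along the fingers, y is the line along which they close (so a half turn about z gives the same grasp; the last joint's range is limited). The gripper opens to 85 mm and grips with 20 to 120 N. Pads are 22 mm wide; open, the fingers measure 114 mm over their backs; the gripper's body (76 mm by 85 mm) begins 54 mm behind the grasp point. The pads swing forward as they close: fully open they stand 13 mm farther back than shut.
Start: joints at [-1.392, 0.22, 1.526, -0, 1.395, -0.126], TCP at [0.188, -0.596, 0.222] pointing down, gripper open.
Joint ranges: [-2.98, 2.98], [-0.91, 2.08], [0.09, 2.57], [-1.24, 4.39], [0.2, 2.65], [-2.68, 2.68]. Speed limits (rad/s): [2.57, 2.57, 3.01, 3.14, 3.14, 3.14].

INTERFACE

Orientations are given as a rotation vector (axis times angle).
In Python, from bench import bot, viewer, job, probe_bus gives the robot as it stands (bot), with the cameras (viewer), the job (job) and the readings (probe_bus).
- The arm moves only by the shell command python3 steer.py 'ROWS' [FORCE]. ROWS is a JSON list of rows, 1 to 12 of them, each of 5 numbers: dx, dy, dz in m, then a turn about the tool's z in rad, then the finger opening in m; each row shifts and turns the commanded pose from where the row before left it, along the tool's axes as they then stand; what a row does not reach is not made up. A row lasts 1/12 s, in which the tool goes at most 0.0417 m and 0.125 rad, less where a joint would pass 70% of its speed; a pose out of reach is approached as far as the arm can. The fingers move at their own pace and stop on an object; FORCE is the grip in N (left out, the last holds). Time passes only in rows, so rows that do not move let the fingers close. It prints the time, the measured TCP pose, the force, the opening and the grip force at its end.
- probe_bus.get_obs(): the state, without advancing time (a new reading comes with each control period).
- viewer.get_image(name): name is "side" or "top"; returns a dict with "image" (384x512x3 uint8, red, green, blue), "mtx" (3x3 intrinsics, pixels), "rvec" (rotation vector, rad) and "tvec" (3), from world to camera coordinates, as OpenCV has them. Camera axes: x right, y down, z forward; pixel columns grow to the right and rows downward; lengths in m; the calibration is good to about 2 mm. A picture is of the moment at which its call begins. There is no depth.
- job.hand_in(): hands the job in; it is judged then, once.
The state is a dict: "clock": time; "q": joint angles; "qvel": joint speeds; "effort": joint torques, N m; "ee_pos": TCP position; "eef_rot": TCP orientation; "force": force on the tool from outside, world axes, zero at the start; "torque": the same for the moment, N m; "grip_width": finger opening in m; "grip_force": force on a finger pad.
Only numpy, scipy, OpenCV 4.12 (cv2) and the standard library are available. Lean on these libraries where they do the work, as an engineer would, in place of code of your own. Each camera call takes 0.05 s, during which the arm holds its last target. There are 200 camera calls.

TASK

Fit the loose crank onto the square stud on top of the blue screw jack and wind the jack up with it until the yellow tab on its table is level with the red set mark. Leave the crank seated on the stud and the wooden block sitting undisturbed on the table; do not shift the red mark or the other things on the bench.

Things in the scene. Friction and masses are not known exactly. Their poses are not given: they have to be found in the camera images.
- crank: Loose steel crank, 0.37 kg, balanced, standing upright on the bench. Origin: centre of its hub's underside; z up; x along the arm to the handle. Hub: a post 24x24 mm, 50 mm high, with a flange 34x34x6 mm at its foot; in its underside a square socket 16.5 mm wide, 33 mm deep; sides along x and y. On -x a counterweight: radius 17 mm at x = -55 mm, 11 to 29 mm above the origin.
- boss_mid (a point): Middle of the free upper part of the crank's hub: a square post 24x24 mm, sides along the crank's x and y, 50 mm high; the arm is narrower than the post and joins it 14 to 26 mm above the crank's origin. The crank can be taken here from above, fingers closing across the arm.
- crank_bar_mid (a point): Middle of the crank's bare arm, 52 mm from the hub's axis, 20 mm above the crank's origin: a bar 14 mm wide, 12 mm high (14 to 26 mm above the origin), free from 17 to 74 mm from the axis. It can be pushed round here with a fingertip.
- grip_mid (a point): Middle of the crank's upright black handle, 85 mm from the hub's axis: 18 mm in diameter, 30 mm high (27 to 57 mm above the crank's origin); it spins freely on its pin.
- jack: Screw jack, fixed to the bench: grey base 190x120x10 mm, blue frame. Origin: on the bench under the screw's axis; z up; the table stands out to -x (towards the robot), 138 mm from the axis. The blue bridge on top is 70 mm wide (y), x = -32 to 40 mm, top at 125 mm; on it a collar of radius 19 mm, top at 135 mm. A scale with the red mark stands at x = -125, y = -75 mm, 110 mm high.
- stud_base (a point): On the screw's axis at the top of the collar, 135 mm above the bench, where the fitted crank's underside rests. z up; x, y along the stud's sides, turning with the screw. The square steel stud rises 30 mm from here: 14 mm wide, its top 6 mm stepped in to 10.5 mm. The crank fits in any of four quarter turns, with about 0.19 rad of play.
- drive_screw (a joint): Turn of the screw, rad: 0 at the start, grows as the crank turns clockwise seen from above, which raises the table 12 mm a turn. Needs about 0.12 N m; stays where it is left; turns back to lower. Range 0 to 20.5.
- lift_table (a joint): Rise of the table, m: 0 at the start (table top 45 mm above the bench), up to 0.039. It moves only as the screw turns.
- table_top (a point): Centre of the upper face of the jack's aluminium table, 100x100 mm.
- index_tip (a point): Tip of the yellow index tab, 4 mm thick, on the table's front right corner; the point is in the middle of its thickness and rises with the table.
- mark_tip (a point): Tip of the red set mark on the upright aluminium scale at the jack's front right corner; the point is in the middle of its 4 mm thick tip, 14 to 30 mm above the index tab at the start. The mark is clamped by friction.
- wood_block: Dark wooden block 45x90x35 mm lying loose on the jack's table; origin at the centre of its underside, z up.
- bench_press: Tall fixed bench press on a thick base, at the right of the work and far above reach: it fills about x 0.47 to 0.95 m, y -0.55 to -0.08 m from the robot. Pass in front of it (within about 0.42 m of the base axis) when coming from the right.
- cap_2: Bystander: pale green pressed cap with holes, 62 mm wide, 14 mm high; origin at the centre of its underside.
- bolt_1: Bystander: steel bolt 57 mm long standing on its head; origin at the centre of its underside.
- step_block: Bystander: black stepped clamp block 26x55x36 mm; origin at the centre of its underside.

How it is judged:
On the way, in this order (a step that is already met when the one before it is completed fails the run):
1. the crank is seated on the square stud, before the jack is at height (horizontal distance between crank and stud_base below 0.005 m and z of crank in the frame of stud_base between -0.004 and 0.005 m and angle between crank's own z axis and vertical below 0.12 rad and z of index_tip in the frame of mark_tip below -0.006 m), for 0.2 s.
2. with the crank on the stud, the jack is wound until the yellow tab is level with the red mark (horizontal distance between crank and stud_base below 0.005 m and z of crank in the frame of stud_base between -0.004 and 0.005 m and angle between crank's own z axis and vertical below 0.12 rad and z of index_tip in the frame of mark_tip between -0.003 and 0.003 m), for 0.2 s.
At the end, for the whole second after the job is handed in: Yellow tab within 3 mm of the red mark's height; crank seated on the stud (underside within 5 mm of the collar, within 5 mm of the axis, upright within 0.12 rad); wooden block lying on the table, its centre within 20 mm of the table's, upright; screw and crank at rest (all of step 2 and z of wood_block in the frame of table_top between -0.004 and 0.004 m and horizontal distance between wood_block and table_top below 0.02 m and angle between wood_block's own z axis and vertical below 0.1 rad and velocity of joint drive_screw between -0.05 and 0.05 rad/s and linear speed of crank below 0.02 m/s); the robot touches nothing.
It fails at once if the red set mark is shifted more than 4 mm (distance of mark_tip from where it was at the start of the episode above 0.004 m).
It fails at once if the bystander cap_2 is moved more than 30 mm (distance of cap_2 from where it was at the start of the episode above 0.03 m).
It fails at once if the bystander bolt_1 is moved more than 30 mm (distance of bolt_1 from where it was at the start of the episode above 0.03 m).
It fails at once if the bystander step_block is moved more than 30 mm (distance of step_block from where it was at the start of the episode above 0.03 m).
It also fails if it takes over 72 s, if anything falls off the work surface, if the arm or the gripper's body presses on something with over 40 N, if the wrist force passes 120 N, or if a joint passes its speed limit or range.

## Working session

There is one attempt and no reset: what is moved stays moved. The work goes in short steps, Python scripts to look and compute and a shell command to move; the robot and the scene stay as the last step left them, time stands still between calls to the robot, and variables do not carry over. Pictures are saved under pics/ and viewed, at most 10 in all, crops included, and the job is handed in when it is done.

```bash
ls; mkdir -p pics
python3 - <<'E'
from bench import bot, viewer, job, probe_bus
import cv2,numpy as np
for n in("side","top"):
    d=viewer.get_image(n); cv2.imwrite(f"pics/{n}0.png",d["image"][:,:,::-1]); np.savez(f"pics/{n}0.npz",**d)
    R=cv2.Rodrigues(d["rvec"])[0]; print(n,(-R.T@d["tvec"].reshape(3)).round(3),R[2].round(2),d["mtx"][0,0])
print(probe_bus.get_obs(),bot.tip_extent)
E
```

```text
bench.py
pics
steer.py
side [0.811 1.413 0.668] [-0.17 -0.9  -0.39] 450.5648384078598
top [0.511 0.133 1.508] [ 0.06  0.   -1.  ] 438.8889584855357
{'clock': 0.1, 'q': array([-1.39213570e+00,  2.21165450e-01,  1.52747770e+00, -3.96487063e-06,
        1.39472352e+00, -1.26082072e-01]), 'qvel': array([ 0.00033834, -0.00121123, -0.00275848,  0.00095541, -0.00054244,
       -0.00056598]), 'effort': array([ 1.28421943e-03, -4.98243999e+01, -3.90546834e+01, -2.20720885e-04,
        5.62847505e-03, -1.79509152e-05]), 'ee_pos': array([ 0.18743521, -0.59564501,  0.22090745]), 'eef_rot': array([-3.10344101e+00, -4.76570494e-01,  7.93336847e-05]), 'force': array([ 0.41152699,  0.11628085, -0.49287708]), 'torque': array([ 0.00358269, -0.03893664,  0.03747448]), 'grip_force': 0.0, 'grip_width': 0.08550767166081641} 0.014
```

View pics/side0.png

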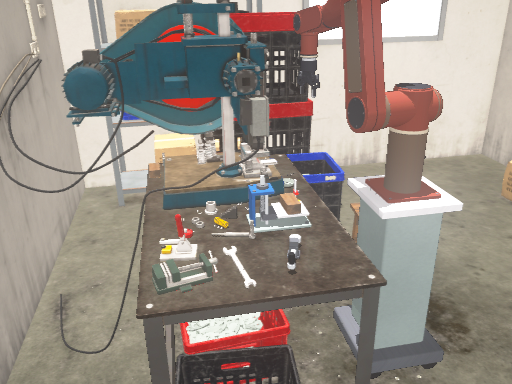

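View pics/top0.png

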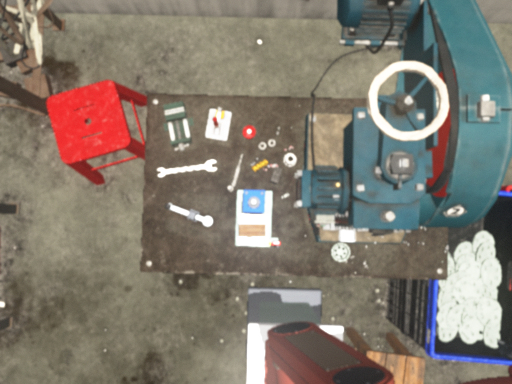

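Side view: the jack is at about (262,205) and the crank at about (293,250). Top view: the jack is at about (254,215) and the crank at about (190,214). I'll enlarge both.

Run:
```python
import cv2,numpy as np
def crop(n,x,y,w,h,s,f):
    im=cv2.imread(f"pics/{n}.png")[y:y+h,x:x+w]; im=cv2.resize(im,None,fx=s,fy=s,interpolation=cv2.INTER_CUBIC)
    for i in range(0,w,10): cv2.putText(im,str(x+i),(i*s,8),0,.3,(0,255,255)); cv2.line(im,(i*s,10),(i*s,14),(0,255,255))
    for i in range(0,h,10): cv2.putText(im,str(y+i),(0,i*s+3),0,.3,(0,255,255)); cv2.line(im,(20,i*s),(24,i*s),(0,255,255))
    cv2.imwrite(f"pics/{f}.png",im)
crop("top0",160,180,130,75,6,"topc"); crop("side0",240,165,80,110,5,"sidec")
```

```text
(no output)
```

View pics/topc.png

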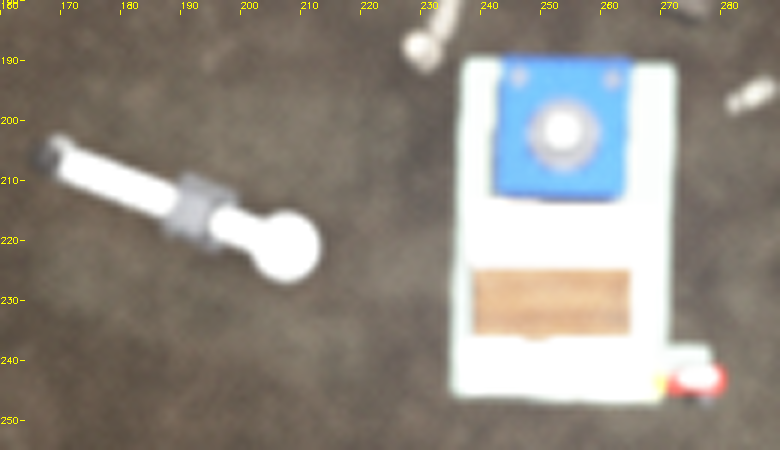

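View pics/sidec.png

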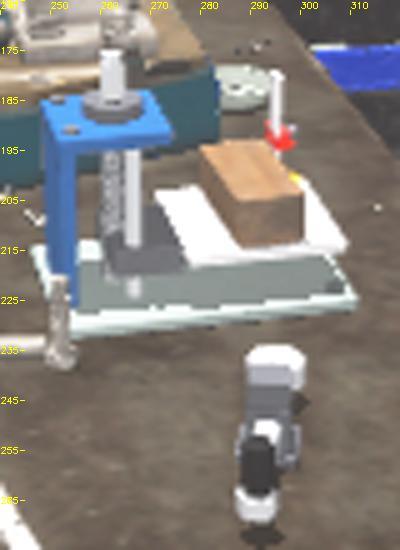

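Readings from the top crop: crank handle (167.3,205.5), hub (192.8,214.5), counterweight (207.2,220.7), stud (253.3,201.5). From the side crop: stud top (262.1,174.5), counterweight (294.5,237.5), handle (291.9,257.5). Now I'll fit the poses.

```bash
cat > h.py <<'E'
import cv2,numpy as np
from scipy.optimize import least_squares
def cam(n):
    d=np.load(f"pics/{n}.npz"); return d["rvec"],d["tvec"],d["mtx"]
def proj(c,P): return cv2.projectPoints(np.array(P,float).reshape(-1,1,3),c[0],c[1],c[2],None)[0].reshape(-1,2)
def place(p,L):
    x,y,z,a=p; c,s=np.cos(a),np.sin(a); L=np.array(L,float)
    return np.c_[x+c*L[:,0]-s*L[:,1],y+s*L[:,0]+c*L[:,1],z+L[:,2]]
def fit(p0,obs):
    f=lambda p:np.concatenate([(proj(c,place(p,[l]))-u).ravel() for c,l,u in obs])
    r=least_squares(f,p0,loss="soft_l1"); print(r.x.round(4)); print(r.fun.reshape(-1,2).round(1).tolist()); return r.x
E
python3 - <<'E'
from h import *
T,S=cam("top0"),cam("side0")
fit([.5,.1,0,0],[(T,(0,0,.165),(253.3,201.5)),(S,(0,0,.165),(262.1,174.9)),(T,(40,35,125),(242.5,189.2))][:2]+
 [(c,(x/1e3,y/1e3,.125),u) for c,x,y,u in [(T,40,35,(242.5,189.2)),(T,40,-35,(264.8,189.2)),(T,-32,-35,(263.7,212.5)),(T,-32,35,(242.3,212.2)),
 (S,40,35,(253.9,193.9)),(S,-32,35,(273.9,191.1)),(S,40,-35,(247.9,184.5)),(S,-32,-35,(269.9,182.5))]])
p=fit([.5,.3,0,1.2],[(T,(.085,0,.057),(167.3,205.5)),(T,(0,0,.05),(192.8,214.5)),(T,(-.055,0,.029),(207.2,220.7)),
 (S,(-.055,0,.029),(294.5,237.0)),(S,(.085,0,.042),(291.9,257.5)),(S,(0,0,.05),(294,239.5))])
print(proj(S,place(p,[(0,0,0),(0,0,.05),(.085,0,.027),(.085,0,.057),(-.055,0,.029),(-.055,0,.011)])).round(1))
for n,b in(("top0",(246,194,262,210)),("side0",(256,172,268,188))):
    im=cv2.imread(f"pics/{n}.png").astype(int).sum(2)//3; print(im[b[1]:b[3],b[0]:b[2]])
E
```

```text
[ 0.5595  0.1506 -0.0021  0.0013]
[[-0.3, 1.0], [-1.1, 0.7], [-0.1, 0.8], [-0.3, 1.4], [0.3, 0.9], [-0.5, 0.6], [-3.4, -0.7], [-0.1, -0.1], [-1.4, 0.0], [-1.1, 0.0]]
[ 0.5131  0.3557 -0.0033  1.242 ]
[[-0.2, 1.7], [-1.4, 1.6], [0.4, 1.1], [-0.7, -0.6], [-1.2, 0.7], [-1.2, -0.1]]
[[292.5 255. ]
 [292.8 239.4]
 [290.6 263.1]
 [290.8 253.2]
 [293.8 236.4]
 [293.7 241.8]]
[[206 199 193 191 190 191 192 190 190 192 192 191 190 191 198 206]
 [193 193 192 192 191 194 195 195 196 195 192 190 191 191 192 195]
 [190 191 190 192 196 200 203 205 207 205 201 196 193 191 192 192]
 [191 192 191 198 205 211 216 217 217 215 212 206 198 192 191 192]
 [192 190 193 201 211 221 230 233 230 228 220 215 207 197 193 192]
 [191 191 194 206 216 234 250 253 252 243 229 220 215 205 195 193]
 [191 192 200 211 221 245 255 255 255 255 238 222 219 212 199 193]
 [192 201 209 216 225 251 255 255 255 255 244 225 222 219 205 193]
 [193 203 214 220 226 250 255 255 255 255 241 222 223 219 204 195]
 [193 199 209 214 221 240 255 255 255 252 230 218 218 211 202 194]
 [192 191 195 206 209 215 234 239 237 227 214 215 213 200 1
[... 460 characters left out ...]
148 131 109 121 125 126 126 122 114]
 [153 153 150 137 239 255 255 255 168  89  89  90]
 [143 136 130 122 184 241 232 218 122  96  96  93]
 [128 128 136 143 226 240 222 220 155 104  97  97]
 [185 190 197 203 219 232 221 219 199 114  92  92]
 [233 236 237 237 223 220 219 219 198 115  92  92]
 [180 176 159 138 210 220 219 219 199 115  93  93]
 [110 104  97  93 205 220 219 219 198 117  95  97]
 [101 101  94  90 203 219 219 219 210 124  99  99]
 [102 146 175 181 210 219 219 218 211 181 176 180]
 [180 179 179 178 202 219 219 218 195 178 176 177]
 [154 176 180 180 189 143 133 106 169 178 176 161]
 [137 112 134 168 176 180 179 176 168 149 117 109]
 [141 112 111 114 117 117 116 118 116 112 112 108]]
```

```bash
R='[0.0214,-0.0323,0,0,0.085]'; python3 steer.py '[[0.0214,-0.0323,0,0,0.085],[0.0214,-0.0323,0,0,0.085],[0.0214,-0.0323,0,0,0.085],[0.0214,-0.0323,0,0,0.085],[0.0214,-0.0323,0,0,0.085],[0.0214,-0.0323,0,0,0.085],[0.0214,-0.0323,0,0,0.085],[0.0214,-0.0323,0,0,0.085]]' 40
python3 steer.py '[[0.0214,-0.0323,0,0,0.085],[0.0214,-0.0323,0,0,0.085],[0.0214,-0.0323,0,0,0.085],[0.0214,-0.0323,0,0,0.085],[0.0214,-0.0323,0,0,0.085],[0.0214,-0.0323,0,0,0.085],[0.0214,-0.0323,0,0,0.085],[0.0214,-0.0323,0,0,0.085]]'
python3 steer.py '[[0,0,0,-0.117,0.085],[0,0,0,-0.117,0.085],[0,0,0,-0.117,0.085],[0,0,0,-0.117,0.085],[0,0,0,-0.117,0.085],[0,0,0,-0.117,0.085],[0,0,0,-0.117,0.085],[0,0,0,-0.117,0.085],[0,0,0,0,0.085]]'
```

```text
clock: 0.77
ee_pos: [0.2733, -0.2963, 0.2214]
eef_rot: [-3.105, -0.476, 0.0]
force: [0.9, -0.1, 0.3]
grip_width: 0.0851
grip_force: 0.0
clock: 1.43
ee_pos: [0.359, 0.0015, 0.2219]
eef_rot: [3.105, 0.477, 0.001]
force: [0.5, -1.2, 0.7]
grip_width: 0.0849
grip_force: 0.0
clock: 2.18
ee_pos: [0.3588, -0.0004, 0.2216]
eef_rot: [-2.552, -1.831, 0.001]
force: [0.9, 0.4, 0.3]
grip_width: 0.085
grip_force: 0.0
```

```bash
cat >> h.py <<'E'
def shot(name):
    from bench import bot, viewer, job, probe_bus
    for n in("side","top"):
        d=viewer.get_image(n); cv2.imwrite(f"pics/{n}{name}.png",d["image"][:,:,::-1]); np.savez(f"pics/{n}{name}.npz",**d)
def pair(name,sb,tb,s):
    o=[]
    for n,(x,y,w,h) in(("side",sb),("top",tb)):
        im=cv2.imread(f"pics/{n}{name}.png")[y:y+h,x:x+w]; im=cv2.resize(im,None,fx=s,fy=s,interpolation=cv2.INTER_CUBIC)
        for i in range(0,w,10): cv2.putText(im,str(x+i),(i*s,8),0,.3,(0,255,255)); cv2.line(im,(i*s,10),(i*s,14),(0,255,255))
        for i in range(0,h,10): cv2.putText(im,str(y+i),(0,i*s+3),0,.3,(0,255,255)); cv2.line(im,(20,i*s),(24,i*s),(0,255,255))
        o.append(im)
    H=max(i.shape[0] for i in o); o=[cv2.copyMakeBorder(i,0,H-i.shape[0],0,4,0) for i in o]
    cv2.imwrite(f"pics/pair{name}.png",np.hstack(o))
E
python3 steer.py '[[0.0386,0.0032,0,0,0.085],[0.0386,0.0032,0,0,0.085],[0.0386,0.0032,0,0,0.085],[0.0386,0.0032,0,0,0.085],[0.0386,0.0032,0,0,0.085],[0.0386,0.0032,0,0,0.085],[0.0386,0.0032,0,0,0.085],[0.0386,0.0032,0,0,0.085],[0.0386,0.0032,0,0,0.085],[0.0386,0.0032,0,0,0.085],[0,0,0.04,0,0.085],[0,0,0.04,0,0.085]]'
python3 steer.py '[[0,0,0.037,0,0.085],[0,0,0,0,0.085],[0,0,0,0,0.085]]'
python3 -c "
from h import *
shot('1'); pair('1',(255,190,75,90),(150,180,80,75),5)
from bench import bot, viewer, job, probe_bus
o=probe_bus.get_obs();print(o['ee_pos'],o['q'])
c=cam('side1');print(proj(c,[o['ee_pos']+[0,0,-.014],o['ee_pos']]))"
```

```text
clock: 3.18
ee_pos: [0.5173, 0.3579, 0.1439]
eef_rot: [2.557, 1.824, 0.012]
force: [-0.3, 0.2, -1.2]
grip_width: 0.0848
grip_force: 0.0
clock: 3.43
ee_pos: [0.5123, 0.3532, 0.1022]
eef_rot: [-2.558, -1.823, 0.01]
force: [-0.0, 0.2, 0.4]
grip_width: 0.085
grip_force: 0.0
[0.51589552 0.35496967 0.10747849] [4.76808920e-01 3.22376849e-01 1.62618151e+00 2.94800218e-05
 1.18980963e+00 8.08445629e-01]
[[291.93326158 224.44786292]
 [292.00223588 219.875809  ]]
```

View pics/pair1.png

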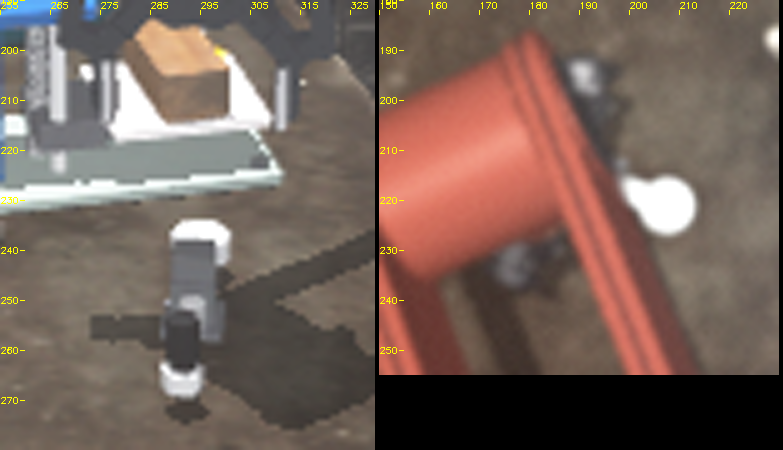

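Side view: the open fingertips are at about (276,212) and (311,216), with the midpoint about 1.4 px right of the prediction. The fits showed the same side-camera bias. I'll refit with z fixed at 0 and a free bias for the side camera, then check it against the fingers.

```bash
python3 steer.py '[[0,0,0,0,0.085],[0,0,0,0,0.085]]'
python3 - <<'E'
from h import *
from bench import bot, viewer, job, probe_bus
T,S=cam("top0"),cam("side0")
J=[(T,(0,0,.165),(253.3,201.3)),(S,(0,0,.165),(262.2,174.7))]+[(c,(x/1e3,y/1e3,.125),u) for c,x,y,u in [(T,40,35,(242.5,189.2)),(T,40,-35,(264.8,189.2)),(T,-32,-35,(263.7,212.5)),(T,-32,35,(242.3,212.2)),
 (S,-32,35,(273.9,191.1)),(S,40,-35,(247.9,184.5)),(S,-32,-35,(269.9,182.5))]]
K=[(T,(.085,0,.057),(167.3,205.5)),(T,(0,0,.05),(192.8,214.5)),(T,(-.055,0,.029),(207.2,220.7)),
 (S,(-.055,0,.029),(294.5,237.0)),(S,(.085,0,.042),(291.9,257.5)),(S,(0,0,.05),(294,239.5))]
def f(p):
    r=[]
    for q,O in((p[:3],J),(p[3:6],K)):
        for c,l,u in O: r.append(proj(c,place((q[0],q[1],0,q[2]),[l]))[0]-u+(p[6:8] if c is S else 0))
    return np.ravel(r)
r=least_squares(f,[.56,.15,0,.513,.356,1.24,0,0],loss="soft_l1")
print(r.x.round(4)); print(r.fun.reshape(-1,2).round(1).tolist())
o=probe_bus.get_obs(); R=cv2.Rodrigues(o["eef_rot"])[0]; e=o["ee_pos"]; print(e,R.round(3),o["q"][5])
print(proj(S,[e+R@[0,s*.0475,0] for s in(-1,1)]))
x=R.T@(np.r_[r.x[3:5],.033]-e); print("to crank tool",x)
E
```

```text
clock: 3.7
ee_pos: [0.5164, 0.3552, 0.1084]
eef_rot: [2.556, 1.825, 0.009]
force: [0.3, 0.4, 0.9]
grip_width: 0.0851
grip_force: 0.0
[5.6280e-01 1.4990e-01 1.6000e-03 5.1720e-01 3.5510e-01 1.2433e+00
 2.3133e+00 6.3680e-01]
[[-0.0, 0.1], [-0.0, 0.9], [0.2, -0.3], [0.0, 0.3], [0.6, -0.2], [-0.3, -0.4], [1.0, -0.1], [-0.2, 0.1], [0.1, 0.0], [-0.2, 0.4], [-1.3, 0.3], [0.5, -0.1], [0.2, -0.9], [-0.4, 0.3], [-0.4, -0.4]]
[0.5164341  0.35523212 0.10842332] [[ 0.325  0.946  0.005]
 [ 0.946 -0.325  0.003]
 [ 0.004  0.004 -1.   ]] 0.8075976393645947
[[309.40122994 220.51585251]
 [274.45510369 218.75084891]]
to crank tool [-0.00014975  0.00047163  0.07542567]
```

The refit gives crank (0.5172,0.3551), yaw 1.243, and jack axis (0.5628,0.1499). The TCP is over the hub, so I'll descend and grip.

```bash
python3 steer.py '[[0,0,0.02,0,0.085],[0,0,0.02,0,0.085],[0,0,0.015,0,0.085],[0,0,0.01,0,0.085],[0,0,0.008,0,0.085],[0,0,0,0,0.085],[0,0,0,0,0.085],[0,0,0,0,0.085]]'
python3 steer.py '[[0,0,0,0,0.02],[0,0,0,0,0.02],[0,0,0,0,0.02],[0,0,0,0,0.02],[0,0,0,0,0.02],[0,0,0,0,0.02],[0,0,0,0,0.02],[0,0,0,0,0.02]]' 60
python3 -c "
from h import *
shot('2'); pair('2',(255,190,75,90),(150,180,80,75),5)"
```

```text
clock: 4.37
ee_pos: [0.5154, 0.3548, 0.0333]
eef_rot: [2.556, 1.826, 0.003]
force: [0.2, -0.0, -0.1]
grip_width: 0.085
grip_force: 0.0
clock: 5.03
ee_pos: [0.5145, 0.3545, 0.0323]
eef_rot: [-2.556, -1.826, -0.0]
force: [-2.6, -0.1, 3.9]
grip_width: 0.0225
grip_force: 58.9
```

View pics/pair2.png

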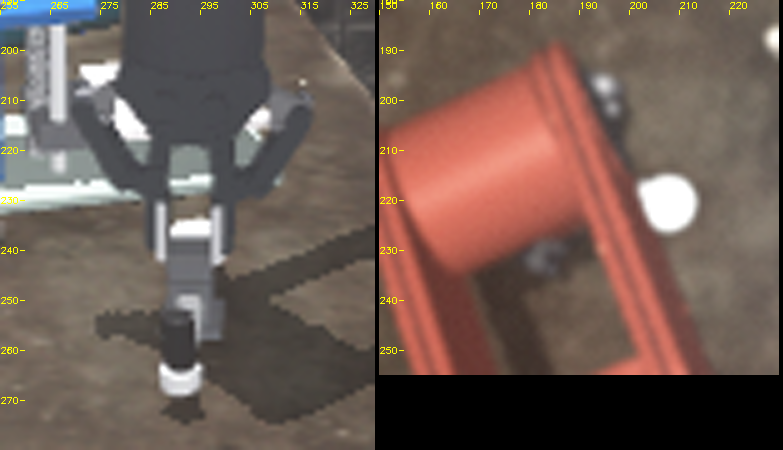

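The grip closed at 22.5 mm on the hub with 59 N. I'll lift and turn toward the stud's estimated yaw.

```bash
python3 steer.py '[[0,0,-0.02,0,0.02],[0,0,-0.03,0,0.02],[0,0,-0.035,0,0.02],[0,0,-0.035,0,0.02],[0,0,-0.035,0,0.02],[0,0,-0.03,0,0.02]]'
python3 steer.py '[[0,0,0,-0.122,0.02],[0,0,0,-0.122,0.02],[0,0,0,-0.122,0.02],[0,0,0,-0.122,0.02],[0,0,0,-0.122,0.02],[0,0,0,-0.122,0.02],[0,0,0,-0.122,0.02],[0,0,0,-0.122,0.02],[0,0,0,-0.122,0.02],[0,0,0,-0.122,0.02]]'
python3 steer.py '[[0,0,0,-0.122,0.02],[0,0,0,-0.122,0.02],[0,0,0,-0.122,0.02],[0,0,0,-0.122,0.02],[0,0,0,0,0.02],[0,0,0,0,0.02]]'
cat > to.py <<'E'
import sys; from h import *; from bench import bot, viewer, job, probe_bus
o=probe_bus.get_obs(); R=cv2.Rodrigues(o["eef_rot"])[0]; e=o["ee_pos"]
print("yaw x",np.arctan2(R[1,0],R[0,0]).round(3),"q6",o["q"][5].round(3),"ee",e.round(4),"tilt",R[:,2].round(3),"t",o["clock"],o["force"].round(1),"tz",o["torque"].round(2))
if len(sys.argv)>3: print("tool delta",(R.T@(np.array(sys.argv[1:4],float)-e)).round(4))
E
python3 to.py .5628 .1499 .217
```

```text
clock: 5.63
ee_pos: [0.5144, 0.3541, 0.2182]
eef_rot: [2.556, 1.826, -0.0]
force: [0.5, 0.5, -2.3]
grip_width: 0.0222
grip_force: 59.8
clock: 6.47
ee_pos: [0.5139, 0.3539, 0.2152]
eef_rot: [-1.04, -2.963, 0.003]
force: [0.5, 0.6, -3.2]
grip_width: 0.0218
grip_force: 59.7
clock: 6.97
ee_pos: [0.514, 0.354, 0.2157]
eef_rot: [-0.308, -3.125, 0.002]
force: [0.5, -0.5, -2.2]
grip_width: 0.0219
grip_force: 59.7
yaw x 2.945 q6 -0.897 ee [0.514  0.354  0.2157] tilt [-0.001 -0.001 -1.   ] t 6.9667 [ 0.5 -0.5 -2.2] tz [ 0.02 -0.03  0.01]
tool delta [-0.0877 -0.1907 -0.0012]
```

```bash
python3 steer.py '[[-0.0146,-0.0318,0,0,0.02],[-0.0146,-0.0318,0,0,0.02],[-0.0146,-0.0318,0,0,0.02],[-0.0146,-0.0318,0,0,0.02],[-0.0146,-0.0318,0,0,0.02],[-0.0146,-0.0318,0,0,0.02],[0,0,0,0,0.02],[0,0,0,0,0.02],[0,0,0,0,0.02],[0,0,0,0,0.02]]'
python3 to.py .5628 .1499 .217
python3 -c "
from h import *
shot('3'); pair('3',(230,130,80,80),(210,170,75,80),5)"
```

```text
clock: 7.8
ee_pos: [0.5635, 0.1512, 0.2166]
eef_rot: [-0.303, -3.126, -0.001]
force: [0.7, 0.4, -2.9]
grip_width: 0.022
grip_force: 60.0
yaw x 2.948 q6 -1.251 ee [0.5635 0.1512 0.2166] tilt [-0.  0. -1.] t 7.8 [ 0.7  0.4 -2.9] tz [ 0.03 -0.05  0.05]
tool delta [ 0.0005 -0.0014 -0.0004]
```

View pics/pair3.png

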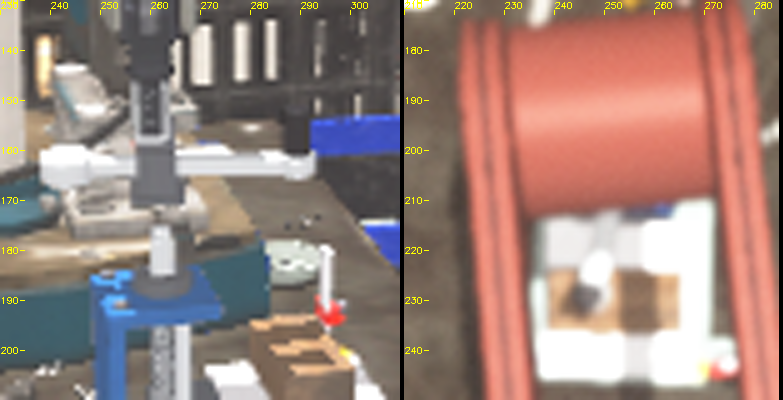

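Run:
```python
from h import *
im=cv2.imread("pics/side3.png").astype(int).sum(2)//3; print(im[164:185,252:272])
S=cam("side3")
for x,y in((.5635,.1512),(.5628,.1499)): print(proj(S,[(x,y,z) for z in(.135,.165,.184,.20)]).round(2).tolist())
t=cv2.imread("pics/top3.png").astype(int).sum(2)//3; print(t[220:236,240:256])
T=cam("top3"); print(proj(T,place((.5635,.1512,.184,2.948),[(.085,0,.057),(.085,0,.027),(.06,0,.026),(.04,0,.026)])).round(1))
```

```text
[[221 221 221 220 220 154 119 116 119 118 118 118 118 188 221 224 225 225
  225 225]
 [175 153 148 148 149 133 118 116 119 119 118 119 118 127 145 138 168 159
  158 161]
 [172 188 194 196 124 113 116 116 119 119 118 119 117 110 108 113 151 163
  165 165]
 [169 183 189 187 122 113 117 117 118 119 118 118 118 110 107 185 180 162
  163 160]
 [150 162 166 165 116 113 116 117 118 118 118 118 118 110 106 207 222 195
  158 153]
 [131 152 154 163 118 107 106 106 108 108 110 111 110 110 112 223 231 233
  172 159]
 [185 195 205 210 136 116 115 115 114 116 118 117 117 115 117 223 230 230
  203 167]
 [141 209 225 226 146 122 121 120 146 192 201 154 169 172 231 217 214 215
  216 174]
 [198 226 230 230 226 220 212 202 147 112 154 170 180 185 181 175 181 185
  184 162]
 [221 225 217 211 204 189 183 172 156 118 144 154 164 164 146 142 156 157
  157 150]
 [155 158 155 158 163 160 159 150 132 110 123 127 126 127 123 115 147 149
  148 145]
 [155 151 146 149 155 155 151 139 168 190 191 184 108  89  89  90 136 134
  127 135]
 [136 139 139 142 144 138 132 124 181 242 233 219 124  97  96  93 110 119
  122 
[... 1264 characters left out ...]
47 255 254 241 206 173 136 114 113]
 [191 190 170 134 115 130 155 174 200 231 237 215 175 138 114 114]
 [181 177 149 115 101 111 127 135 147 203 238 220 181 142 119 115]
 [174 155 128 106 101 110 123 131 146 199 233 217 184 143 123 119]
 [168 141 117 104  96 104 116 132 168 207 222 205 180 143 121 120]
 [163 136 115 108 100  99 116 145 188 211 206 191 170 137 117 114]
 [165 142 129 121 112 107 124 153 185 196 189 177 162 129 113 107]
 [173 168 164 154 137 130 141 163 177 183 182 177 162 129 112 111]
 [185 189 188 180 169 164 169 182 182 185 187 184 170 135 116 114]
 [206 210 211 207 204 202 197 193 190 191 192 196 186 153 126 117]]
[[246.1 228.9]
 [246.3 228.7]
 [248.2 220.4]
 [249.7 213.8]]
```

Side view: the hub centre is at column 261.0 and the stud at 262.15, so the hub sits about 3 mm too far in +x. I'll shift +3 mm along tool x, then lower in stages.

```bash
python3 steer.py '[[0.003,-0.0007,0,0,0.02],[0,0,0.008,0,0.02],[0,0,0.006,0,0.02],[0,0,0.003,0,0.02],[0,0,0,0,0.02],[0,0,0,0,0.02]]'
python3 steer.py '[[0,0,0.003,0,0.02],[0,0,0.002,0,0.02],[0,0,0,0,0.02],[0,0,0,0,0.02]]'; python3 to.py .5628 .1499 .1675
python3 -c "
from h import *
shot('4')
im=cv2.imread('pics/side4.png').astype(int).sum(2)//3; print(im[168:186,252:272])"
```

```text
clock: 8.4
ee_pos: [0.5604, 0.1502, 0.1993]
eef_rot: [-0.302, -3.126, 0.0]
force: [0.4, 0.1, -3.6]
grip_width: 0.0218
grip_force: 60.0
clock: 8.73
ee_pos: [0.5607, 0.1502, 0.1948]
eef_rot: [-0.303, -3.127, -0.0]
force: [-0.5, 0.5, -2.9]
grip_width: 0.0216
grip_force: 60.0
yaw x 2.949 q6 -1.252 ee [0.5607 0.1502 0.1948] tilt [-0.  0. -1.] t 8.7333 [-0.5  0.5 -2.9] tz [ 0.08 -0.   -0.03]
tool delta [-0.0021  0.0001  0.0273]
[[255 255 231 201 201 202 147 120 118 121 120 119 120 119 177 206 210 211
  214 216]
 [252 232 224 224 224 224 155 120 118 120 120 120 120 119 193 224 227 227
  226 227]
 [224 223 222 221 221 222 154 120 119 121 120 120 120 119 192 223 226 226
  224 224]
 [223 223 223 223 222 223 156 121 119 120 120 120 120 118 188 219 221 221
  220 220]
 [200 227 231 230 227 146 116 117 119 120 120 120 120 119 112 113 176 186
  186 164]
 [222 226 218 212 204 127 114 117 119 120 120 120 119 119 111 112 153 159
  159 152]
 [157 159 156 159 164 118 114 117 118 120 120 120 120 119 111 112 148 150
  148 146]
 [156 152 147 150 156 116 109 112 113 113 113 114 112 113 111 113 139 135
  128
[... 156 characters left out ...]
 102 170
  148 123]
 [175 178 180 184 189 195 201 207 219 234 224 221 203 117  94  94  95 153
   99  80]
 [228 228 231 232 236 238 239 240 224 223 222 222 202 117  94  95  95  80
   73  74]
 [194 193 193 187 184 180 162 142 210 223 222 222 203 118  95  96  96  90
   91  96]
 [191 147 137 136 113 108 100  96 206 223 222 222 203 120  98  99  97 102
  103 103]
 [105 101 103 102 104 105  97  92 205 222 222 222 198 121 101 101  99  97
   97  91]
 [101 100  97  97 105 117 109 137 207 222 221 221 199 124 106 109 111 112
   94  92]
 [158 170 175 175 139 110 107 107 192 221 222 221 198 124 106 106 106 110
  119  96]
 [113 171 175 176 138 109 107 107 133 136 136 109 107 106 106 109 105 110
  112  95]]
```

The hub is now centred at column ~262.0 against 262.15 for the stud. Lowering on.

```bash
python3 steer.py '[[0,0,0.002,0,0.02],[0,0,0.002,0,0.02],[0,0,0.002,0,0.02],[0,0,0,0,0.02]]'; python3 to.py
python3 steer.py '[[0,0,0.002,0,0.02],[0,0,0.002,0,0.02],[0,0,0,0,0.02]]'; python3 to.py
```

```text
clock: 9.17
ee_pos: [0.5617, 0.1506, 0.1901]
eef_rot: [0.302, 3.124, 0.002]
force: [0.1, 3.0, 3.6]
grip_width: 0.0222
grip_force: 60.8
yaw x 2.949 q6 -1.252 ee [0.5617 0.1506 0.1901] tilt [ 0.003  0.001 -1.   ] t 9.1667 [0.1 3.  3.6] tz [ 0.4  -0.03 -0.02]
clock: 9.42
ee_pos: [0.5612, 0.1514, 0.1848]
eef_rot: [0.302, 3.126, 0.004]
force: [3.2, 5.6, -0.8]
grip_width: 0.0217
grip_force: 60.3
yaw x 2.949 q6 -1.252 ee [0.5612 0.1514 0.1848] tilt [ 0.001  0.002 -1.   ] t 9.4167 [ 3.2  5.6 -0.8] tz [ 1.16 -0.58 -0.03]
```

Bottom is at ~0.152, past the step at 0.159, so it has entered. The side force is toward +y, so I'll ease that way and continue.

```bash
python3 steer.py '[[-0.0003,0.0012,0.001,0,0.02],[0,0,0.003,0,0.02],[0,0,0.003,0,0.02],[0,0,0,0,0.02]]'; python3 to.py
python3 steer.py '[[0,0,0.003,0,0.02],[0,0,0.003,0,0.02],[0,0,0,0,0.02]]'; python3 to.py .5628 .1499 .1675
```

```text
clock: 9.75
ee_pos: [0.561, 0.1516, 0.1767]
eef_rot: [-0.302, -3.126, -0.001]
force: [3.0, 5.3, -5.1]
grip_width: 0.0223
grip_force: 59.9
yaw x 2.949 q6 -1.25 ee [0.561  0.1516 0.1767] tilt [-0.001  0.001 -1.   ] t 9.75 [ 3.   5.3 -5.1] tz [ 0.96 -0.6  -0.01]
clock: 10.0
ee_pos: [0.5611, 0.1516, 0.1711]
eef_rot: [-0.302, -3.126, -0.001]
force: [2.2, 4.9, -3.2]
grip_width: 0.0221
grip_force: 59.9
yaw x 2.949 q6 -1.25 ee [0.5611 0.1516 0.1711] tilt [-0.001  0.    -1.   ] t 10.0 [ 2.2  4.9 -3.2] tz [ 1.09 -0.51 -0.03]
tool delta [-0.002  -0.0013  0.0036]
```

```bash
python3 steer.py '[[-0.0002,0.0008,0.002,0,0.02],[0,0,0.002,0,0.02],[0,0,0.001,0,0.02],[0,0,0,0,0.02],[0,0,0,0,0.02]]'; python3 to.py .5628 .1499 .1675; python3 -c "
from h import *
shot('5')
im=cv2.imread('pics/side5.png').astype(int).sum(2)//3; print(im[176:190,252:272])"
```

```text
clock: 10.42
ee_pos: [0.5617, 0.1516, 0.1673]
eef_rot: [0.303, 3.127, -0.001]
force: [-1.0, -0.3, 3.5]
grip_width: 0.0223
grip_force: 60.9
yaw x 2.949 q6 -1.249 ee [0.5617 0.1516 0.1673] tilt [ 0.    -0.001 -1.   ] t 10.4167 [-1.  -0.3  3.5] tz [0.24 0.21 0.03]
tool delta [-0.0014 -0.0015 -0.0002]
[[202 248 212 194 195 194 145 120 119 121 120 121 120 120 190 200 200 199
  200 201]
 [255 255 236 218 218 219 152 120 119 121 120 121 120 119 218 226 226 226
  226 226]
 [230 228 224 223 223 223 155 121 119 121 120 121 120 119 221 227 227 227
  226 226]
 [222 222 222 222 222 222 155 121 119 121 121 121 120 120 218 225 225 225
  224 223]
 [190 191 189 190 189 186 143 120 119 121 121 120 121 119 149 155 159 160
  107  98]
 [191 149 138 137 113 108 114 118 119 121 120 120 121 119 111 113 101 104
  104 104]
 [106 102 104 104 105 107 115 117 119 121 121 120 120 119 113 112 102  98
   98  92]
 [102 100  99  98 106 107 115 118 119 121 121 121 121 119 112 110 111 112
   95  93]
 [159 171 175 176 139 112 112 112 109 110 112 112 110 109 110 111 108 110
  119  96]
 [114 172 176 176 129 118 118 117 117 117 119 121 120 118 117 118 107 111
  113  96]
 [128 112 112 112 110 116 117 117 117 118 118 118 122 118 116 115 106 111
  111 111]
 [112 113 113 114 110 111 114 117 120 121 120 121 119 115 114 111 109 111
  111 111]
 [112 112 112 112 108 112 115 118 119 119 120 120 117 115 113 111 111 111
  111 112]
 [175 177 177 129 113 112 111 113 116 117 118 115 114 110 111 111 111 109
  110 110]]
```

The crank is seated (TCP z 0.1673, contact force up). Next I'll measure the tab against the mark.

Run:
```python
from h import *
o=[]
for n,(x,y,w,h) in(("side0",(284,176,26,32)),("top0",(260,230,26,22))):
    im=cv2.imread(f"pics/{n}.png")[y:y+h,x:x+w]; im=cv2.resize(im,None,fx=15,fy=15,interpolation=cv2.INTER_NEAREST)
    for i in range(0,w,5): cv2.putText(im,str(x+i),(i*15,10),0,.35,(255,0,255))
    for i in range(0,h,5): cv2.putText(im,str(y+i),(0,i*15+11),0,.35,(255,0,255))
    o.append(cv2.copyMakeBorder(im,0,480-h*15,0,4,0))
cv2.imwrite("pics/mark.png",np.hstack(o))
```

```text
(no output)
```

View pics/mark.png

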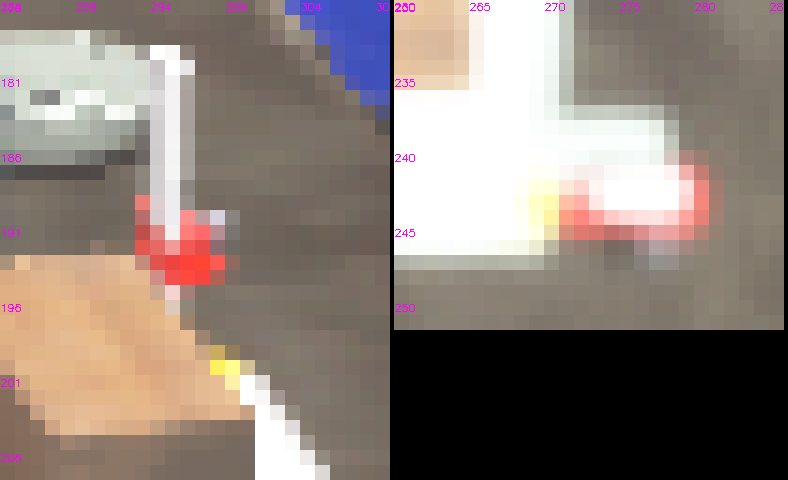

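Side crop: red mark spans columns 293–298 and rows 189–195, brightest at (296.5,193); yellow tab at (298.5,199.5), partly behind the block. Top crop: yellow (269.5,243.3), red tip ~(271.3,243.4).

Run:
```python
from h import *
T,S=cam("top0"),cam("side0"); b=np.array([2.31,.64])
def xy(u,v,z):
    return least_squares(lambda p:proj(T,[(p[0],p[1],z)])[0]-(u,v),[.43,.08]).x
for nm,u,v,zs in(("yellow tip",270.6,243.3,(.04,.045)),("yellow mid",269.5,243.3,(.04,.045)),("red tip",271.0,243.4,(.06,.065,.07,.075)),("red right end",280.3,242.5,(.065,)),("redlow",275,245,(.065,))):
    for z in zs:
        p=xy(u,v,z); print(nm,z,p.round(4),"jack",(p-[.5628,.1499]).round(4),"side",(proj(S,[(p[0],p[1],z)])[0]-b*-1).round(2))
print("scale side",(proj(S,[(.4378,.0749,z) for z in(0,.05,.06,.07,.08,.11)])+b).round(1).tolist())
im=cv2.imread("pics/side0.png")[186:204,290:303,::-1]
for r,row in enumerate(im): print(186+r,' '.join('%3d,%3d,%3d'%tuple(p) for p in row))
```

```text
yellow tip 0.04 [0.4297 0.0901] jack [-0.1331 -0.0598] side [298.14 200.68]
yellow tip 0.045 [0.43   0.0902] jack [-0.1328 -0.0597] side [298.09 199.34]
yellow mid 0.04 [0.4296 0.0937] jack [-0.1332 -0.0562] side [298.46 201.12]
yellow mid 0.045 [0.4299 0.0939] jack [-0.1329 -0.056 ] side [298.42 199.78]
red tip 0.06 [0.4305 0.0893] jack [-0.1323 -0.0606] side [297.94 195.15]
red tip 0.065 [0.4308 0.0895] jack [-0.132  -0.0604] side [297.9 193.8]
red tip 0.07 [0.4311 0.0896] jack [-0.1317 -0.0603] side [297.85 192.44]
red tip 0.075 [0.4314 0.0898] jack [-0.1314 -0.0601] side [297.81 191.08]
red right end 0.065 [0.4345 0.0592] jack [-0.1283 -0.0907] side [294.41 190.39]
redlow 0.065 [0.426  0.0763] jack [-0.1368 -0.0736] side [298.23 192.12]
scale side [[294.4, 209.8], [294.6, 196.4], [294.7, 193.7], [294.7, 190.9], [294.8, 188.2], [294.9, 179.8]]
186 115,113,109  87, 83, 80  82, 77, 74 108,103,100 208,204,206 245,244,245 166,160,155 123,114,103 121,114,103 124,115,106 124,118,105 128,119,106 128,119,105
187  80, 74, 72 113,104, 94 121,111,101 141,134,125 211,206,208 245,245,244 167,1
[... 1938 characters left out ...]
 202,172, 96 146,126, 90 126,112,101 129,115,106 132,119,110
200 229,183,136 232,184,136 226,178,132 218,166,127 217,165,126 218,170,134 220,175,138 225,182,141 254,242, 92 255,253,141 212,192,149 135,126,114 129,119,107
201 223,174,133 227,178,131 229,181,133 226,176,130 221,169,128 220,173,134 223,179,140 228,186,144 232,188,148 252,240,171 255,255,255 224,219,217 129,116,106
202 228,182,138 228,182,138 229,184,136 229,182,136 225,176,134 220,173,134 223,179,142 227,186,148 231,189,149 236,196,152 255,254,254 249,248,246 162,152,145
203 231,188,149 230,185,144 228,182,139 229,183,138 226,182,138 221,176,137 214,169,134 219,174,138 225,182,142 226,183,144 199,161,131 255,255,255 239,236,235
```

Tab-to-mark rise is about 24 mm (tab row 199.9, mark tip row 193.3), roughly 12.5 rad of winding. I'll wind in stages and watch the forces.

```bash
python3 steer.py '[[0,0,0,0.06,0.02],[0,0,0,0.12,0.02],[0,0,0,0.12,0.02],[0,0,0,0.12,0.02],[0,0,0,0.12,0.02],[0,0,0,0.12,0.02],[0,0,0,0.12,0.02],[0,0,0,0.12,0.02],[0,0,0,0.12,0.02],[0,0,0,0.12,0.02],[0,0,0,0.12,0.02],[0,0,0,0.12,0.02]]' ; python3 to.py .5628 .1499 .1675
```

```text
clock: 11.52
ee_pos: [0.5602, 0.1484, 0.1673]
eef_rot: [2.229, 2.211, -0.012]
force: [-9.9, -11.5, 11.4]
grip_width: 0.0218
grip_force: 62.0
yaw x 1.563 q6 0.136 ee [0.5602 0.1484 0.1673] tilt [-0.004 -0.007 -1.   ] t 11.5167 [ -9.9 -11.5  11.4] tz [-2.02  1.6   0.34]
tool delta [ 0.0016  0.0026 -0.0003]
```

```bash
python3 steer.py '[[-0.001,-0.001,-0.001,0,0.02],[-0.001,-0.001,0,0,0.02],[0,0,0,0,0.02],[0,0,0,0,0.02]]' ; python3 to.py .5628 .1499 .1675
```

```text
clock: 11.85
ee_pos: [0.5597, 0.1483, 0.1673]
eef_rot: [2.223, 2.218, -0.004]
force: [1.3, -6.8, -2.0]
grip_width: 0.0218
grip_force: 60.3
yaw x 1.569 q6 0.128 ee [0.5597 0.1483 0.1673] tilt [-0.    -0.003 -1.   ] t 11.85 [ 1.3 -6.8 -2. ] tz [-1.19 -0.42  0.04]
tool delta [ 0.0016  0.0031 -0.0002]
```

The hub sits ~3.5 mm ahead of the TCP along tool x. I'll open, recentre, and regrip so that turning is concentric.

```bash
python3 steer.py '[[0,0,0,0,0.045],[0,0,0,0,0.045],[0,0,0,0,0.045],[0.0033,0,0,0,0.045],[0,0,0,0,0.045],[0,0,0,0,0.045]]'; python3 to.py; python3 steer.py '[[0,0,0,0,0.02],[0,0,0,0,0.02],[0,0,0,0,0.02],[0,0,0,0,0.02],[0,0,0,0,0.02]]'; python3 to.py 
python3 steer.py '[[0,0,0,0.06,0.02],[0,0,0,0.12,0.02],[0,0,0,0.12,0.02],[0,0,0,0.12,0.02],[0,0,0,0.12,0.02],[0,0,0,0.12,0.02],[0,0,0,0.12,0.02],[0,0,0,0.12,0.02],[0,0,0,0.12,0.02]]' ; python3 to.py
```

```text
clock: 12.35
ee_pos: [0.5596, 0.1539, 0.168]
eef_rot: [-2.223, -2.22, -0.0]
force: [-0.3, 0.5, 0.8]
grip_width: 0.0451
grip_force: 0.0
yaw x 1.569 q6 0.134 ee [0.5596 0.1539 0.168 ] tilt [ 0.  0. -1.] t 12.35 [-0.3  0.5  0.8] tz [-0.04  0.02  0.04]
clock: 12.77
ee_pos: [0.5593, 0.1535, 0.1682]
eef_rot: [-2.223, -2.219, 0.0]
force: [-3.9, 0.1, 5.2]
grip_width: 0.022
grip_force: 59.1
yaw x 1.569 q6 0.134 ee [0.5593 0.1535 0.1682] tilt [-0.001  0.    -1.   ] t 12.7667 [-3.9  0.1  5.2] tz [0.12 0.83 0.  ]
clock: 13.52
ee_pos: [0.5609, 0.1517, 0.1682]
eef_rot: [3.023, 0.841, 0.003]
force: [0.2, -5.8, 1.2]
grip_width: 0.0223
grip_force: 58.7
yaw x 0.543 q6 1.159 ee [0.5609 0.1517 0.1682] tilt [ 0.003 -0.003 -1.   ] t 13.5167 [ 0.2 -5.8  1.2] tz [-1.19 -0.32  0.17]
```

```bash
python3 steer.py '[[-0.0006,0.001,0,0.12,0.02],[0,0,0,0.12,0.02],[0,0,0,0.12,0.02],[0,0,0,0.12,0.02],[0,0,0,0.12,0.02],[0,0,0,0.12,0.02],[0,0,0,0.12,0.02],[0,0,0,0.12,0.02],[0,0,0,0.12,0.02],[0,0,0,0.12,0.02],[0,0,0,0.12,0.02],[0,0,0,0,0.02]]' ; python3 to.py
python3 steer.py '[[0,0,0,0,0.06],[0,0,0,0,0.06],[0,0,0,0,0.06],[0,0,0,0,0.06],[0,0,-0.02,0,0.06],[0,0,-0.02,0,0.06],[0,0,0,0,0.06]]'; python3 to.py
python3 -c "
from h import *
shot('6')
im=cv2.imread('pics/side6.png')[186:204,290:303,::-1]
for r,row in enumerate(im): print(186+r,' '.join('%3d,%3d,%3d'%tuple(p) for p in row))
print(cv2.imread('pics/side6.png').astype(int).sum(2)[176:190,252:272]//3)"
```

```text
clock: 14.52
ee_pos: [0.5597, 0.1489, 0.1681]
eef_rot: [2.902, -1.19, 0.002]
force: [-4.2, -9.4, 4.6]
grip_width: 0.0216
grip_force: 59.3
yaw x -0.778 q6 2.478 ee [0.5597 0.1489 0.1681] tilt [-0.001 -0.006 -1.   ] t 14.5167 [-4.2 -9.4  4.6] tz [-2.04  0.84  0.07]
clock: 15.1
ee_pos: [0.5621, 0.1528, 0.2123]
eef_rot: [-2.908, 1.18, -0.009]
force: [1.4, 0.2, 1.2]
grip_width: 0.0598
grip_force: 0.0
yaw x -0.771 q6 2.471 ee [0.5621 0.1528 0.2123] tilt [ 0.007  0.001 -1.   ] t 15.1 [1.4 0.2 1.2] tz [0.02 0.02 0.01]
186 116,114,109  87, 82, 78  81, 75, 72 108,103,100 212,207,209 247,245,246 168,162,156 124,115,104 122,114,102 125,116,106 125,119,106 129,120,106 130,120,106
187  79, 73, 69 113,104, 93 121,111, 99 142,135,125 215,209,211 247,246,246 169,163,157 128,118,108 129,119,106 130,120,106 130,120,106 126,116,104 122,112,101
188 110,100, 89 114,103, 93 117,108, 96 140,132,123 214,209,210 240,238,239 142,136,133 120,110, 97 119,109, 99 122,112,101 122,114,102 123,115,104 124,114,102
189 114,104, 93 114,104, 94 117,104, 94 235,128,119 225,209,210 240,238,240 153,145,138 119,109, 97 119,
[... 2786 characters left out ...]
 212 218
  217 217]
 [103  98 100  99 114 114 114 114 112 112 112 109 106 108 106 105 119 127
  167 182]
 [ 98  97  95 104 104 106 111 112 113 112 112 109 106 106 103 105 106 124
   96  91]
 [115 165 166 125 113 112 112 107 105 105 107 105 103 105 106 105 104 108
  117  93]
 [110 109 109 111 110 113 114 114 111 112 109 110 106 106 105 107 103 108
  111  92]
 [174 124 108 108 104 107 112 110 114 115 112 113 108 109 111 109 102 107
  108 107]
 [174 175 175 126 107 107 111 114 117 117 117 117 116 113 111 108 106 108
  108 109]
 [174 174 174 124 105 109 111 115 116 117 117 117 114 113 110 108 108 109
  108 109]
 [174 175 176 175 126 108 108 110 112 115 115 112 111 107 108 108 108 107
  106 107]]
```

Winding works: the tab rose 2.0 rows, about 7 mm. Now I'll rotate back three quarter-turns above the hub, recentre, lower and regrip.

```bash
python3 steer.py '[[0,0,0,-0.124,0.06],[0,0,0,-0.124,0.06],[0,0,0,-0.124,0.06],[0,0,0,-0.124,0.06],[0,0,0,-0.124,0.06],[0,0,0,-0.124,0.06],[0,0,0,-0.124,0.06],[0,0,0,-0.124,0.06],[0,0,0,-0.124,0.06],[0,0,0,-0.124,0.06],[0,0,0,-0.124,0.06],[0,0,0,-0.124,0.06]]' >/dev/null
python3 steer.py '[[0,0,0,-0.124,0.06],[0,0,0,-0.124,0.06],[0,0,0,-0.124,0.06],[0,0,0,-0.124,0.06],[0,0,0,-0.124,0.06],[0,0,0,-0.124,0.06],[0,0,0,-0.124,0.06],[0,0,0,-0.124,0.06],[0,0,0,-0.124,0.06],[0,0,0,-0.124,0.06],[0,0,0,-0.124,0.06],[0,0,0,-0.124,0.06]]' >/dev/null
python3 steer.py '[[0,0,0,-0.124,0.06],[0,0,0,-0.124,0.06],[0,0,0,-0.124,0.06],[0,0,0,-0.124,0.06],[0,0,0,-0.124,0.06],[0,0,0,-0.124,0.06],[0,0,0,-0.124,0.06],[0,0,0,-0.124,0.06],[0,0,0,-0.124,0.06],[0,0,0,-0.124,0.06],[0,0,0,-0.124,0.06],[0,0,0,-0.124,0.06]]' >/dev/null
python3 steer.py '[[0,0,0,-0.124,0.06],[0,0,0,-0.124,0.06],[0,0,0,0,0.06],[0,0,0,0,0.06]]'; python3 to.py .5605 .150 .170
```

```text
clock: 18.53
ee_pos: [0.5591, 0.1522, 0.2067]
eef_rot: [1.216, -2.895, -0.001]
force: [0.2, -0.5, 0.2]
grip_width: 0.0601
grip_force: 0.0
yaw x -2.346 q6 -2.237 ee [0.5591 0.1522 0.2067] tilt [-0.002 -0.    -1.   ] t 18.5333 [ 0.2 -0.5  0.2] tz [-0.    0.07 -0.03]
tool delta [ 0.0005 -0.0026  0.0367]
```

Fingers now close along the arm's axis, so I must stay above the arm: TCP at 0.180, tips 5 mm over it, gripping the post's top ~19 mm.

```bash
python3 steer.py '[[0.0005,-0.002,0.014,0,0.06],[0,0,0.0125,0,0.06],[0,0,0,0,0.06],[0,0,0,0,0.06]]'; python3 to.py .5605 .150 .18
python3 steer.py '[[0,0,0,0,0.02],[0,0,0,0,0.02],[0,0,0,0,0.02],[0,0,0,0,0.02],[0,0,0,0,0.02],[0,0,0,0,0.02],[0,0,0,0,0.02]]'; python3 to.py
```

```text
clock: 18.87
ee_pos: [0.5596, 0.1503, 0.1797]
eef_rot: [1.219, -2.892, -0.002]
force: [-0.4, 1.2, 0.2]
grip_width: 0.06
grip_force: 0.0
yaw x -2.344 q6 -2.242 ee [0.5596 0.1503 0.1797] tilt [-0.003 -0.    -1.   ] t 18.8667 [-0.4  1.2  0.2] tz [ 0.04 -0.03  0.01]
tool delta [-0.0004 -0.0009 -0.0003]
clock: 19.45
ee_pos: [0.5608, 0.1505, 0.1816]
eef_rot: [-1.222, 2.894, -0.0]
force: [0.6, 0.1, -0.3]
grip_width: 0.02
grip_force: 0.0
yaw x -2.342 q6 -2.244 ee [0.5608 0.1505 0.1816] tilt [ 0.  0. -1.] t 19.45 [ 0.6  0.1 -0.3] tz [-0.02  0.02  0.  ]
```

It closed on nothing (20 mm, 0 N), so the tips are higher than assumed. I'll look.

```bash
python3 -c "
from h import *
shot('7'); pair('7',(230,140,80,75),(240,220,40,40),8)
im=cv2.imread('pics/pair7.png')[:,:760]; cv2.imwrite('pics/pair7.png',im)"
```

```text
(no output)
```

View pics/pair7.png

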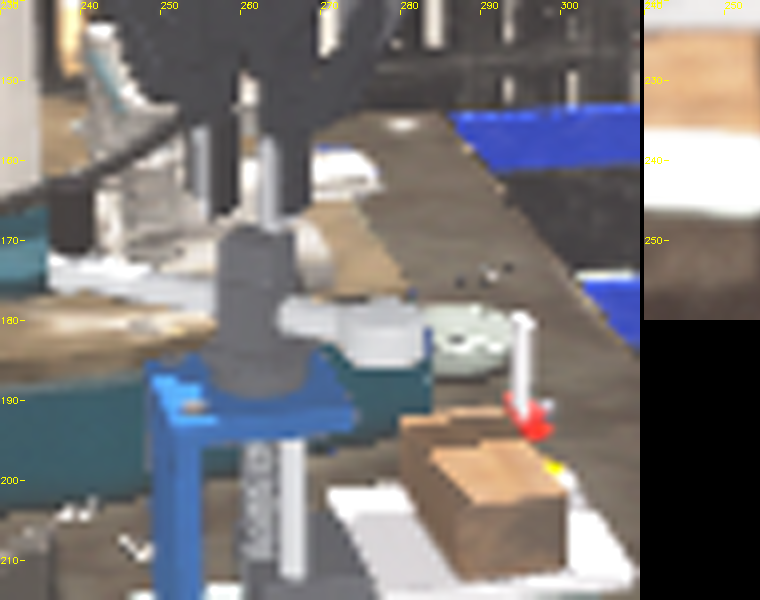

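The crank is seated. The fingertips (row 167) are just above the post's top (row 169), so I'll open, lower 18 mm and close.

```bash
python3 steer.py '[[0,0,0,0,0.06],[0,0,0,0,0.06],[0,0,0,0,0.06],[0,0,0,0,0.06],[0,0,0,0,0.06],[0,0,0.009,0,0.06],[0,0,0.0085,0,0.06],[0,0,0,0,0.06],[0,0,0,0,0.06]]'; python3 to.py .5605 .150 .164
python3 steer.py '[[0,0,0,0,0.02],[0,0,0,0,0.02],[0,0,0,0,0.02],[0,0,0,0,0.02],[0,0,0,0,0.02],[0,0,0,0,0.02],[0,0,0,0,0.02]]'; python3 to.py
```

```text
clock: 20.3
ee_pos: [0.5598, 0.1503, 0.1624]
eef_rot: [1.221, -2.892, -0.001]
force: [-0.5, 0.1, -0.3]
grip_width: 0.0598
grip_force: 0.0
yaw x -2.342 q6 -2.244 ee [0.5598 0.1503 0.1624] tilt [-0.003 -0.    -1.   ] t 20.3 [-0.5  0.1 -0.3] tz [ 0.01 -0.05 -0.  ]
tool delta [-0.0003 -0.0007 -0.0016]
clock: 20.88
ee_pos: [0.56, 0.1515, 0.1647]
eef_rot: [1.223, -2.893, -0.003]
force: [-4.6, 3.4, 3.7]
grip_width: 0.0219
grip_force: 59.1
yaw x -2.342 q6 -2.244 ee [0.56   0.1515 0.1647] tilt [-0.001  0.002 -1.   ] t 20.8833 [-4.6  3.4  3.7] tz [0.43 0.78 0.03]
```

```bash
python3 steer.py '[[0,0,0,0.06,0.02],[0,0,0,0.12,0.02],[0,0,0,0.12,0.02],[0,0,0,0.12,0.02],[0,0,0,0.12,0.02],[0,0,0,0.12,0.02],[0,0,0,0.12,0.02],[0,0,0,0.12,0.02],[0,0,0,0.12,0.02],[0,0,0,0.12,0.02],[0,0,0,0.12,0.02],[0,0,0,0.12,0.02]]' >/dev/null; python3 to.py
python3 steer.py '[[0,0,0,0.12,0.02],[0,0,0,0.12,0.02],[0,0,0,0.12,0.02],[0,0,0,0.12,0.02],[0,0,0,0.12,0.02],[0,0,0,0.12,0.02],[0,0,0,0.12,0.02],[0,0,0,0.12,0.02],[0,0,0,0.12,0.02],[0,0,0,0.12,0.02]]' >/dev/null; python3 to.py
```

```text
yaw x 2.555 q6 -0.858 ee [0.5596 0.1494 0.1646] tilt [-0.003 -0.002 -1.   ] t 21.8833 [-6.4 -3.8  6.9] tz [-0.94  1.32  0.17]
yaw x 1.355 q6 0.342 ee [0.5578 0.1493 0.1645] tilt [-0.007 -0.003 -1.   ] t 22.7167 [-14.1  -5.6  11.3] tz [-0.76  2.76  0.25]
```

```bash
python3 steer.py '[[-0.0018,-0.0017,-0.001,0,0.02],[0,0,0,0.12,0.02],[0,0,0,0.12,0.02],[0,0,0,0.12,0.02],[0,0,0,0.12,0.02],[0,0,0,0.12,0.02],[0,0,0,0.12,0.02],[0,0,0,0.12,0.02],[0,0,0,0.12,0.02],[0,0,0,0.12,0.02]]' >/dev/null; python3 to.py
python3 steer.py '[[0,0,0,0.12,0.02],[0,0,0,0.12,0.02],[0,0,0,0.12,0.02],[0,0,0,0.12,0.02],[0,0,0,0.12,0.02],[0,0,0,0.12,0.02],[0,0,0,0.12,0.02],[0,0,0,0.12,0.02],[0,0,0,0,0.02]]' >/dev/null; python3 to.py
python3 steer.py '[[0,0,0,0,0.06],[0,0,0,0,0.06],[0,0,0,0,0.06],[0,0,0,0,0.06],[0,0,-0.02,0,0.06],[0,0,-0.02,0,0.06],[0,0,0,0,0.06]]'>/dev/null; python3 to.py
python3 -c "
from h import *
shot('8')
im=cv2.imread('pics/side8.png')[188:204,293:302,::-1]
for r,row in enumerate(im): print(188+r,' '.join('%3d,%3d,%3d'%tuple(p) for p in row))"
```

```text
yaw x 0.276 q6 1.419 ee [0.5566 0.1505 0.1646] tilt [-0.005  0.002 -1.   ] t 23.55 [-7.5  3.7  2.6] tz [0.96 1.37 0.24]
yaw x -0.684 q6 2.38 ee [0.5574 0.1517 0.1647] tilt [-0.002  0.004 -1.   ] t 24.3 [-4.2  7.2  0.2] tz [ 1.57  0.7  -0.01]
yaw x -0.679 q6 2.374 ee [0.5613 0.149  0.2096] tilt [ 0.007  0.001 -1.   ] t 24.8833 [0.9 0.7 1.1] tz [ 0.01 -0.02 -0.04]
188 153,141,129 214,210,211 241,239,239 143,137,134 120,111, 98 119,109, 99 122,112,101 122,114,103 124,116,105
189 149,134,120 216,210,211 241,238,240 154,146,139 119,110, 98 119,106, 97 118,109, 98 119,105, 96 115,105, 95
190 130,107, 90 161,148,142 238,235,237 252,147,145 194,159,162 217,214,224 140,133,130 115,106, 96 114,103, 94
191 129,105, 87 126,105, 88 179,169,162 255, 92, 81 255,108,107 187,143,150 125,119,114 115,104, 95 111,101, 92
192 221,173,129 231,185,136 229,182,139 244, 94, 77 232, 76, 74 141,109,114 113,107,101 111,102, 93 111,100, 91
193 224,174,132 228,181,137 231,185,141 221,144,115 255, 83, 62 252, 91, 78 145,107, 95 115,105, 94 114,103, 93
194 221,171,131 225,181,137 228,185,143 231,186,146 235,130,106
[... 356 characters left out ...]
,153 255,255,255 248,246,246
198 231,186,137 228,182,137 223,177,134 222,175,137 224,179,139 230,183,143 232,187,145 245,225,202 225,219,218
199 230,186,139 223,179,138 206,167,133 193,158,129 186,154,126 178,149,125 156,133,112 142,120,104 180,171,171
200 150,123,104 141,118,101 131,114, 99 128,113, 98 129,113, 99 127,109, 97 120,106, 94 118,104, 94 176,170,168
201 140,117,100 134,115,100 126,110, 97 121,108, 96 121,107, 96 120,106, 94 120,105, 93 119,105, 95 176,170,168
202 137,117,102 128,112, 99 123,107, 96 121,107, 95 120,105, 94 118,104, 93 118,105, 95 119,105, 95 255,255,255
203 130,113, 99 123,107, 96 119,105, 95 118,105, 93 120,107, 95 118,105, 93 118,104, 93 120,106, 97 255,255,255
```

Total is ~8.3 rad (about 16 mm), with ~8 mm left. Another three quarter-turns back, then regrip.

```bash
python3 steer.py '[[0,0,0,-0.124,0.06],[0,0,0,-0.124,0.06],[0,0,0,-0.124,0.06],[0,0,0,-0.124,0.06],[0,0,0,-0.124,0.06],[0,0,0,-0.124,0.06],[0,0,0,-0.124,0.06],[0,0,0,-0.124,0.06],[0,0,0,-0.124,0.06],[0,0,0,-0.124,0.06],[0,0,0,-0.124,0.06],[0,0,0,-0.124,0.06]]' >/dev/null
python3 steer.py '[[0,0,0,-0.124,0.06],[0,0,0,-0.124,0.06],[0,0,0,-0.124,0.06],[0,0,0,-0.124,0.06],[0,0,0,-0.124,0.06],[0,0,0,-0.124,0.06],[0,0,0,-0.124,0.06],[0,0,0,-0.124,0.06],[0,0,0,-0.124,0.06],[0,0,0,-0.124,0.06],[0,0,0,-0.124,0.06],[0,0,0,-0.124,0.06]]' >/dev/null
python3 steer.py '[[0,0,0,-0.124,0.06],[0,0,0,-0.124,0.06],[0,0,0,-0.124,0.06],[0,0,0,-0.124,0.06],[0,0,0,-0.124,0.06],[0,0,0,-0.124,0.06],[0,0,0,-0.124,0.06],[0,0,0,-0.124,0.06],[0,0,0,-0.124,0.06],[0,0,0,-0.124,0.06],[0,0,0,-0.124,0.06],[0,0,0,-0.124,0.06]]' >/dev/null
python3 steer.py '[[0,0,0,-0.124,0.06],[0,0,0,-0.124,0.06],[0,0,0,0,0.06],[0,0,0,0,0.06]]' >/dev/null; python3 to.py .5595 .150 .164
```

```text
yaw x -2.254 q6 -2.334 ee [0.5582 0.1488 0.2038] tilt [-0.002 -0.    -1.   ] t 28.3167 [ 0.5  0.  -0.2] tz [ 0.02 -0.01 -0.01]
tool delta [-0.0018 -0.0003  0.0398]
```

```bash
python3 steer.py '[[-0.0018,0,0.02,0,0.06],[0,0,0.012,0,0.06],[0,0,0.007,0,0.06],[0,0,0,0,0.06],[0,0,0,0,0.06]]' >/dev/null; python3 to.py .5595 .150 .164
python3 steer.py '[[0,0,0,0,0.02],[0,0,0,0,0.02],[0,0,0,0,0.02],[0,0,0,0,0.02],[0,0,0,0,0.02],[0,0,0,0,0.02],[0,0,0,0,0.02]]'; python3 to.py
python3 steer.py '[[0,0,0,0.06,0.02],[0,0,0,0.12,0.02],[0,0,0,0.12,0.02],[0,0,0,0.12,0.02],[0,0,0,0.12,0.02],[0,0,0,0.12,0.02],[0,0,0,0.12,0.02],[0,0,0,0.12,0.02],[0,0,0,0.12,0.02],[0,0,0,0.12,0.02],[0,0,0,0.12,0.02],[0,0,0,0.12,0.02]]' >/dev/null; python3 to.py
```

```text
yaw x -2.251 q6 -2.335 ee [0.5593 0.1503 0.1652] tilt [-0.002 -0.    -1.   ] t 28.7333 [ 0.3 -0.8  0.3] tz [ 0.03  0.03 -0.04]
tool delta [ 0.0001 -0.0004  0.0012]
clock: 29.32
ee_pos: [0.5595, 0.1513, 0.1672]
eef_rot: [-1.354, 2.834, 0.002]
force: [-3.7, 2.7, 5.5]
grip_width: 0.0222
grip_force: 58.6
yaw x -2.25 q6 -2.335 ee [0.5595 0.1513 0.1672] tilt [-0.     0.001 -1.   ] t 29.3167 [-3.7  2.7  5.5] tz [0.24 0.74 0.08]
yaw x 2.647 q6 -0.95 ee [0.5592 0.1498 0.1671] tilt [-0.001 -0.002 -1.   ] t 30.3167 [-5.6 -3.4  6.4] tz [-0.64  1.16  0.22]
```

Wound 1.38 rad of this stroke. Another 1.8 rad, then measure.

```bash
python3 steer.py '[[0,0.0005,0,0.12,0.02],[0,0,0,0.12,0.02],[0,0,0,0.12,0.02],[0,0,0,0.12,0.02],[0,0,0,0.12,0.02],[0,0,0,0.12,0.02],[0,0,0,0.12,0.02],[0,0,0,0.12,0.02],[0,0,0,0.12,0.02],[0,0,0,0.12,0.02],[0,0,0,0,0.02]]' >/dev/null; python3 to.py
python3 steer.py '[[0,0,0,0.12,0.02],[0,0,0,0.12,0.02],[0,0,0,0.12,0.02],[0,0,0,0.12,0.02],[0,0,0,0.12,0.02],[0,0,0,0,0.02],[0,0,0,0,0.02]]' >/dev/null; python3 to.py
python3 -c "
from h import *
shot('9')
im=cv2.imread('pics/side9.png')[186:200,293:302,::-1]
for r,row in enumerate(im): print(186+r,' '.join('%3d,%3d,%3d'%tuple(p) for p in row))
im=cv2.imread('pics/top9.png')[238:249,264:284,::-1]
for r,row in enumerate(im): print(238+r,' '.join('%3d,%3d,%3d'%tuple(p) for p in row[2:13]))
"
```

```text
yaw x 1.446 q6 0.252 ee [0.5581 0.1498 0.1671] tilt [-0.005 -0.002 -1.   ] t 31.2333 [-10.2  -6.2  10.2] tz [-0.79  2.17  0.05]
yaw x 0.852 q6 0.846 ee [0.5578 0.1503 0.1672] tilt [-0.005 -0.001 -1.   ] t 31.8167 [-12.7  -3.4  11.3] tz [-0.46  2.42 -0.04]
186 111,105,101 212,208,210 247,246,247 168,162,156 123,115,103 121,114,102 125,116,106 125,120,106 129,120,106
187 138,125,115 214,209,211 247,246,246 169,165,159 127,118,109 129,119,106 128,120,105 129,119,105 126,116,105
188 129,107, 89 160,148,142 238,236,236 141,136,133 118,109, 96 117,108, 98 121,111,100 121,114,102 123,116,104
189 127,104, 86 122,100, 85 208,202,199 141,133,123 118,109, 97 117,104, 97 117,108, 97 117,105, 95 114,104, 95
190 222,171,129 229,181,136 225,190,158 251,128,117 194,159,161 216,214,224 139,133,130 113,104, 94 113,102, 93
191 226,177,132 229,181,136 233,186,141 254,135,106 254,116,111 187,143,149 124,118,114 114,104, 95 110,100, 91
192 221,173,130 225,181,136 229,186,143 232,190,146 200,132,111 128,113,117 112,105,100 110,101, 92 109, 98, 89
193 217,165,124 220,170,130 224,181,138 227,182,144 232,189,
[... 1519 characters left out ...]
,217,212 208,135,129
244 255,255,255 255,255,252 255,255,239 255,255,213 255,250,156 254,152,116 255,127,116 255,153,144 255,169,163 229,142,136 185,105, 96
245 255,255,255 255,255,254 255,255,248 255,255,233 246,235,170 215,137,111 225,112, 99 212,105, 95 181, 99, 91 148, 84, 78 153, 86, 78
246 255,253,240 255,255,241 255,254,235 245,243,209 194,186,155 153,130,113 149,117,102 135,107, 95 113, 91, 81 108, 81, 73 139, 88, 78
247 181,175,159 189,185,167 188,187,167 176,174,154 148,141,123 137,126,111 133,121,106 127,115,100 119,107, 93 113, 95, 83 133, 90, 81
248 137,124,109 136,123,111 141,130,116 141,129,114 138,127,111 134,122,108 136,124,107 134,119,104 129,115,102 125,108, 94 131, 91, 82
```

Run:
```python
from h import *
g=lambda n:cv2.cvtColor(cv2.imread(f"pics/side{n}.png"),cv2.COLOR_BGR2GRAY).astype(np.float32)
S=cam("side0"); b=np.array([2.31,.64])
print("block", [ (proj(S,[(.4248,.1949,z)])[0]+b).round(2).tolist() for z in(.045,.055,.065,.07)])
x,y,w,h=274,194,42,26   # block+table patch, frame 0
t=g("0")[y:y+h,x:x+w]
for n,d in(("6",-2),("8",-4.5),("9",-6)):
    W=np.float32([[1,0,x],[0,1,y+d]])
    m=np.zeros((h,w),np.uint8); m[3:,:20]=255; m[6:,20:]=255
    cc,W=cv2.findTransformECC(t,g(n),W,cv2.MOTION_TRANSLATION,(3,200,1e-6),m,3); print(n,(W[:,2]-(x,y)).round(2),cc.round(3))
```

```text
block [[308.74, 212.62], [308.83, 209.74], [308.91, 206.84], [308.95, 205.39]]Traceback (most recent call last):
  File "<stdin>", line 10, in <module>
cv2.error: OpenCV(4.12.0) /io/opencv/modules/core/src/arithm.cpp:662: error: (-209:Sizes of input arguments do not match) The operation is neither 'array op array' (where arrays have the same size and the same number of channels), nor 'array op scalar', nor 'scalar op array' in function 'arithm_op'
```

Run:
```python
from h import *
g=lambda n:cv2.cvtColor(cv2.imread(f"pics/side{n}.png"),cv2.COLOR_BGR2GRAY).astype(np.float32)
for x,y,w,h in((282,196,22,20),(280,200,34,18),(284,206,16,10)):
  t=g("0")[y:y+h,x:x+w]
  for n,d in(("6",-2),("8",-4.5),("9",-6)):
    W=np.float32([[1,0,x],[0,1,y+d]])
    try: cc,W=cv2.findTransformECC(t,g(n),W,cv2.MOTION_TRANSLATION,(3,200,1e-6),None,3); print(n,(W[:,2]-(x,y)).round(2),round(cc,3))
    except cv2.error as e: print(n,"x")
```

```text
6 [-0.12 -1.95] 0.876
8 [-0.04 -4.47] 0.89
9 [-0.1  -6.08] 0.909
6 [-0.07 -1.98] 0.956
8 [-0.05 -4.56] 0.955
9 [-0.12 -6.23] 0.96
6 [-0.92 -2.27] 0.981
8 [-0.84 -4.85] 0.981
9 [-0.95 -6.61] 0.979
```

Run:
```python
from h import *
S=cam("side0"); b=np.array([2.31,.64])
pr=lambda P:(proj(S,P)+b).round(2).tolist()
for z in(.045,.0665): print(z,"front edge y=.0999,.12,.15,.1999",pr([(.4248,y,z) for y in(.0999,.11,.12,.15,.1999)]))
print("block",pr([(.4748,.1499,z) for z in(.045,.065)]), "tip",pr([(.43,.09,z) for z in(.043,.045,.065,.0665,.0685)]))
g=lambda n:cv2.imread(f"pics/side{n}.png").astype(int).sum(2)//3
for n in("0","9"): print(n); print(g(n)[190:218,297:315])
```

```text
0.045 front edge y=.0999,.12,.15,.1999 [[300.39, 200.36], [301.24, 201.6], [302.08, 202.84], [304.68, 206.65], [309.21, 213.31]]
0.0665 front edge y=.0999,.12,.15,.1999 [[300.52, 194.44], [301.36, 195.65], [302.21, 196.86], [304.83, 200.57], [309.4, 207.08]]
block [[289.62, 208.15], [289.68, 202.48]] tip [[298.07, 199.86], [298.08, 199.32], [298.18, 193.83], [298.18, 193.42], [298.19, 192.87]]
0
[[169 215 132 104 103 102 104 107 110 107 104  99  97  97  97 101 108  80]
 [156 157 118 104 100  99  96  96  98  98  95  95  94  93  91  94 103 114]
 [126 120 106 101 100  99  96  95  96  95  94  94  92  93  95  95  98 104]
 [126 140 115 104 103 100  99 100 100 102 107 108 105 101  98  98  99  98]
 [126 120 109 105 105 104 103 104 105 108 109 110 105 105 103 101 102 102]
 [112 114 118 118 117 113 113 112 111 109 109 109 108 106 107 104 104 103]
 [113 112 112 115 115 112 110 108 108 107 107 108 109 106 104 104 100  99]
 [112 112 115 116 117 115 113 109 105 103 103 103 103 102 100 102 105 103]
 [133 116 114 116 119 119 118 116 116 113 108 103 101 101 101 101 102 104]
 [167 156 120 113 116 120 
[... 2802 characters left out ...]
137  94  97  98  99 101]
 [237 238 237 239 239 221 218 187 174 169 152 127 102  98  99 101 104 104]
 [162 134 118 133 146 163 126 116 112 110 106 105 104 104 103 104 101 101]
 [145 145 146 145 146 147 126 119 117 114 110 107 105 105 104 104 102 101]
 [144 146 147 145 145 145 154 127 121 119 115 113 108 106 102 101 101  99]
 [147 147 147 145 145 145 147 130 122 121 119 115 110 106 104 102  99  98]
 [145 145 145 144 145 145 145 144 128 122 118 115 110  79  71  70  70  69]
 [146 147 144 144 144 144 144 144 112  81  75  72  71  71  70  72  73  74]
 [145 144 144 144 144 144 143 143 146 131  83  71  69  68  67  68  69  69]
 [144 144 144 144 143 143 144 143 142 142  87  72  72  72  70  70 100 100]]
```

The front edge of the table matches the calibration and gives a rise of 21.8 mm so far. The tab centre is at ~0.0648 and the mark tip at ~0.0657, so about 0.8 mm (0.4 rad) remains. I'll wind that, release and check.

```bash
python3 steer.py '[[-0.002,-0.0005,-0.001,0.1,0.02],[0,0,0,0.1,0.02],[0,0,0,0.1,0.02],[0,0,0,0.1,0.02],[0,0,0,0,0.02],[0,0,0,0,0.02],[0,0,0,0,0.02],[0,0,0,0,0.02]]' >/dev/null; python3 to.py
python3 steer.py '[[0,0,0,0,0.06],[0,0,0,0,0.06],[0,0,0,0,0.06],[0,0,0,0,0.06],[0,0,-0.02,0,0.06],[0,0,-0.03,0,0.06],[0,0,-0.04,0,0.06],[0,0,-0.02,0,0.06],[0,0,0,0,0.06],[0,0,0,0,0.06],[0,0,0,0,0.06],[0,0,0,0,0.06]]'
python3 - <<'E'
from h import *
shot('a'); o=[]
for n,(x,y,w,h) in(("sidea",(246,158,70,60)),("topa",(264,235,20,16))):
    s=8 if n[0]=="s" else 11
    im=cv2.imread(f"pics/{n}.png")[y:y+h,x:x+w]; im=cv2.resize(im,None,fx=s,fy=s,interpolation=cv2.INTER_NEAREST)
    o.append(cv2.copyMakeBorder(im,0,480-im.shape[0],0,4,0))
cv2.imwrite("pics/fin.png",np.hstack(o))
g=lambda n:cv2.imread(f"pics/side{n}.png").astype(int).sum(2)//3
print(g("a")[196:212,300:312])
im=cv2.imread('pics/sidea.png')[190:198,295:303,::-1]
for r,row in enumerate(im): print(190+r,' '.join('%3d,%3d,%3d'%tuple(p) for p in row))
E
```

```text
yaw x 0.453 q6 1.244 ee [0.5572 0.1505 0.1672] tilt [-0.002  0.001 -1.   ] t 32.5833 [-4.7  2.6  2.2] tz [0.52 0.97 0.03]
clock: 33.58
ee_pos: [0.5575, 0.1495, 0.275]
eef_rot: [-3.061, -0.705, 0.005]
force: [0.3, 0.5, -0.9]
grip_width: 0.06
grip_force: 0.0
[[220 255 217 107 104 104 104 104 105 106 103 102]
 [118 173 162 118 107 101 100 100 101 100  99  97]
 [102 167 204 165 122 114 110 105 100  97  98  98]
 [102 167 203 211 136 114 112 108 105 102 102  99]
 [102 167 203 255 251 147 110 106 102 100  99  97]
 [101 253 255 255 255 246 139 107 103 103 100  99]
 [101 255 255 255 255 255 221 112 104 102 102  99]
 [105 255 255 255 255 255 255 172 107 104 103  99]
 [104 255 255 255 255 255 255 250 143 103 101  98]
 [ 99 255 255 255 255 255 255 255 214 110 105 102]
 [151 204 255 255 255 255 255 255 255 208 106 102]
 [220 223 255 255 254 250 239 236 239 152 102  94]
 [234 234 234 235 234 234 233 234 241 138  92  94]
 [215 233 191 172 166 136 125 107 100  95  95  97]
 [129 142 158 122 112 109 105 102 101 101 101 100]
 [141 142 144 122 116 113 110 107 104 102 101 101]]
190 124,102, 86 194,109,102 169,155,158 211,209,221 136,129,126 111,102, 92 110,100, 90 110, 97, 88
191 227,181,137 248,158,124 253,118,112 183,140,146 121,115,111 111,101, 92 106, 97, 88 106, 94, 86
192 225,181,139 228,182,142 210,137,114 129,112,114 108,103, 98 107, 98, 89 107, 96, 87 106, 95, 86
193 219,173,133 221,177,138 225,181,140 226,189,101 202,171, 84 128,114, 89 111,100, 90 107, 98, 87
194 217,169,129 219,175,136 225,181,142 235,192,151 252,233, 83 245,239,228 146,138,133 110,101, 92
195 219,171,129 222,177,137 226,185,145 230,189,150 233,190,151 255,255,255 238,233,233 137,127,119
196 220,173,130 216,172,134 221,175,136 226,179,140 229,181,141 243,222,196 255,255,255 221,216,215
197 201,163,130 189,154,124 180,148,121 172,144,120 150,128,107 138,116,101 179,170,170 169,162,157
```

View pics/fin.png

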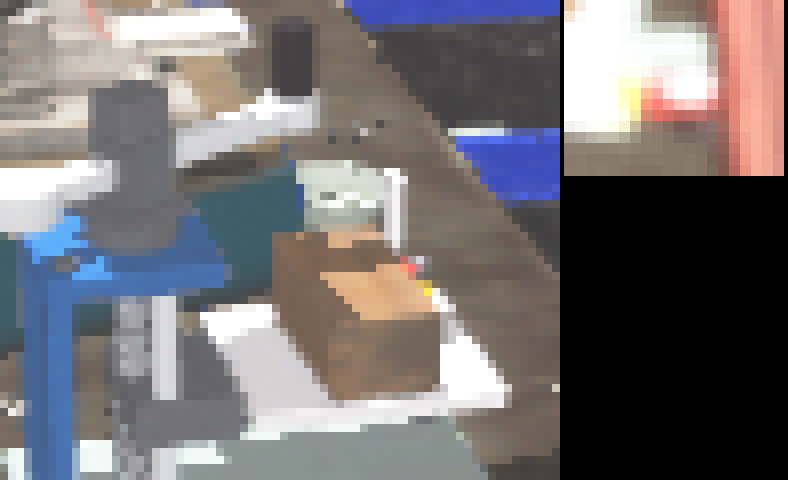

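Final picture: the crank is seated and upright on the stud. The block lies undisturbed on the table, and the tab (row ~193.4) is level with the mark tip (row ~193.3). The robot is clear, so I'm handing in.

```bash
python3 -c "
from bench import bot, viewer, job, probe_bus
print(job.hand_in())"
```

```text
the job is handed in; nothing more can be done
None
```

The job is handed in, with no verdict returned: the crank is seated on the stud, the tab measures level with the red mark to within about 1 mm, the block is undisturbed on the table, and the robot is clear of everything.

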